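Hang the slotted ring-bending former on its keyed slanted peg

TASK

Pick up the eight-sided nylon former whose bore has a slot across it and hang it on the empty slanted peg, sliding it on along the peg and turning it gently by feel until its slot drops over the peg's cross pin. Push it fully home against the flange at the foot of the peg and let go; do not force it, and leave everything else on the bench where it is.

Things in the scene. Friction and masses are not known exactly. Their poses are not given: they have to be found in the camera images.
- former_mid (a point): Centre of the slotted former: white nylon eight-sided block, 48 mm across flats (flats face x, y and 45 degrees between), 44 mm tall, 0.08 to 0.15 kg, standing on the bench, bore upright along z. The bore, 17 mm wide, and a slot across it along this y axis, 7.6 mm wide, 29 mm from end to end, both run right through. A half turn or turning it over changes nothing.
- former: The same slotted former; origin at the centre of its underside, 22 mm below former_mid, same axes.
- seat (a point): Foot of the empty peg: centre of the upper face of its flange (38 mm wide, 10 mm thick). z runs out along the peg to its tip, 58 degrees above level; y is level. Steel peg 14 mm thick, 65 mm long, the last 11 mm tapering to 6 mm. At home the former's centre lies 22 mm up this z axis. Pressing former against stand with over 40 N spoils the job.
- pin_mid (a point): Middle of the cross pin (square bar, 6 x 6 mm, 25 mm long) through the peg, 34 mm above the flange; axes as seat. The pin's direction is NOT measured: anywhere up to 0.75 rad either way from y, about z. The former stops on it (centre 59 mm above the flange) and passes only with its slot within about 0.1 rad of the pin: feel for it, turning under about 5 N.
- tip (a point): Tip of the empty peg, 65 mm from the flange; axes as seat. Peg and flange give together on a spring, 12 mm down along the axis at most (starting at about 3 N, 2 N per mm, some 26 N at the end). The peg turns only stiffly (0.3 N m) and stays as it is. The former slides freely along it down to the pin.
- stand: Stand of the empty peg, fixed: steel base plate 130 x 110 x 12 mm, origin on the bench, 10 mm ahead of the plate's middle. Its front, to which the peg leans, faces -x. seat is 20 mm ahead of the origin and 100 mm up, carried by a bent 18 mm rod behind and below the flange.
- full_tip (a point): Tip of the other, like stand's peg, which already carries a former (fixed, 56 mm across flats) - leave alone. z points along that peg, out of its stand; the tip is about 155 mm above the bench.
- plain_mid (a point): Centre of a bystander: a former of the same 48 mm width but 30 mm tall with a plain bore and no slot - leave alone.
- rule: Bystander: steel rule 200 x 26 x 4 mm lying along its x axis, origin at the middle of its underside.
- mandrel: Bystander: upright tapered steel ring mandrel, 36 mm foot, 150 mm tall, origin under its foot.
- bottle: Bystander: green glass bottle 60 mm wide, 190 mm tall, origin under its foot.
- dish: Bystander: white dish 90 mm wide, 30 mm tall, well aside, origin under its foot.
- hammer: Bystander: hammer 220 mm long lying along its x axis, well aside.
- jar: Bystander: amber glass jar 60 mm wide, 60 mm tall, origin under its foot.
Things that resemble listed ones, but are neither listed nor needed, are in the scene too. Leave any pink look-alike of the former alone. What is shaped like the stand but yellow is not meant.

How it is judged:
By the outcome, as a careful person would: the job done as asked, in the order asked, and still so for the second after the job is handed in, with the robot touching nothing.
It also fails if it takes over 72 s, if anything falls off the work surface, if the arm or the gripper's body presses on something with over 40 N, if the wrist force passes 120 N, or if a joint passes its speed limit or range.

ROBOT

A 6-joint arm with a two-finger parallel gripper is mounted at the origin on the work surface. World frame = base frame: x ahead of the robot, y to its left, z up, the work surface at z = 0. Lengths are in mm, angles in rad, forces in N, time in s.
With the tool pointing down it reaches from about 350 to 975 mm from the base axis. Payload 7.1 kg.
Tool frame: the origin (TCP) lies between the finger pads; the fingertips stand 14 mm ahead of it and the grasp point (between the pads) lies 5 mm behind it (ctrl.tcp_to_tips is the distance from the TCP to the fingertips, in mm); z points along the fingers, y is the line along which they close (so a half turn about z gives the same grasp; the last joint's range is limited). The gripper opens to 88 mm and grips with 3 to 60 N. Pads are 20 mm wide; open, the fingers measure 115 mm over their backs; the gripper's body (75 mm by 178 mm) begins 61 mm behind the grasp point.
Start: joints at [-1.226, 0.423, 1.63, -0, 1.089, -0.019], TCP at [222.409, -584.071, 207.675] pointing down, gripper open.
Joint ranges: [-3, 3], [-0.9, 2.11], [0.09, 2.58], [-1.31, 4.45], [0.11, 2.69], [-2.54, 2.54]. Speed limits (rad/s): [2.39, 2.39, 3.01, 3.14, 3.14, 3.14].

INTERFACE

Orientations are given as a rotation vector (axis times angle).
In Python, from workcell import ctrl gives the robot as it stands.
- The arm moves only by the tool apply_moves, never from a script. Its argument "series" is a list that holds one entry, the list of rows, each a list of 7 numbers: the shift along the tool's x, y, z in cm, then the turn, a rotation vector about the tool's x, y, z in degrees, then the opening, from 0 (shut) to 1 (fully open). A call has 1 to 12 rows; each row shifts and turns the commanded pose from where the row before left it, along the tool's axes as they then stand; what a row does not reach is not made up. A row lasts 1/10 s, in which the tool goes at most 50 mm and 8.59 degrees, less where a joint would pass 70% of its speed; a pose out of reach is approached as far as the arm can. A call with a gripper value outside its range is refused whole. The fingers move at their own pace and stop on an object; the grip force is fixed at half the most. Time passes only in rows, so rows that do not move let the fingers close. It gives the time, the measured TCP pose, the force and the opening at its end, in the units of the state.
- ctrl.get_obs(): the state, without advancing time (a new reading comes with each control period).
- ctrl.get_image(name): name is "side" or "top"; returns a dict with "img" (384x512x3 uint8, blue, green, red), "K" (3x3 intrinsics, pixels), "dist" ([k1, k2, p1, p2, k3] as OpenCV has them; the pictures are not rectified), "cam_to_world" (4x4, takes a point from camera to world coordinates). Camera axes: x right, y down, z forward; pixel columns grow to the right and rows downward; lengths in mm; the calibration is good to about 2 mm. A picture is of the moment at which its call begins. There is no depth.
- ctrl.close_job(): hands the job in, once; it reports no verdict.
The state is a dict: "t": time; "qpos": joint angles; "qvel": joint speeds; "joint_torque": joint torques, N m; "ee_pos": TCP position; "orientation": TCP orientation; "ft_force": force on the tool from outside, world axes, zero at the start; "moment": the same for the moment, N m; "width": finger opening in mm.
Only numpy, scipy, OpenCV 4.12 (cv2) and the standard library are available. Lean on these libraries where they do the work, as an engineer would, in place of code of your own. Each camera call takes 0.05 s, during which the arm holds its last target. There are 200 camera calls.

## Working session

There is one attempt and no reset: what is moved stays moved. The work goes in short steps, Python scripts to look and compute and a tool call to move; the robot and the scene stay as the last step left them, time stands still between calls to the robot, and variables do not carry over. Pictures are saved under pics/ and viewed, on a budget of 10 in all, crops included, one or two more only if the job needs it, and the job is handed in when it is done.

Besides the shell and the picture viewer there is one more tool, called after "Request:" as name([rows], argument=value, ...), one row to a line, values as JSON. apply_moves: Moves the arm, as the interface text tells. Its arguments: {"type":"object","properties":{"series":{"type":"array","items":{"type":"array","items":{"type":"array","items":{"type":"number"}}}}},"required":["series"]}

```bash
ls; mkdir -p pics
python3 - <<'E'
from workcell import ctrl
import cv2,numpy as np
for n in("side","top"):
    d=ctrl.get_image(n);cv2.imwrite(f"pics/{n}0.png",d["img"]);print(n,d["K"],d["dist"],d["cam_to_world"])
print(ctrl.get_obs())
E
```

```text
pics
side [[454.43369289   0.         253.61665844]
 [  0.         454.43369289 196.76128679]
 [  0.           0.           1.        ]] [-0.17352529  0.          0.          0.          0.        ] [[-6.86958263e-01 -4.55443361e-01  5.66268213e-01 -1.95893937e+02]
 [-7.26669810e-01  4.37246884e-01 -5.29873711e-01  6.34661811e+02]
 [-6.27154766e-03 -7.75491139e-01 -6.31327301e-01  9.54850376e+02]
 [ 0.00000000e+00  0.00000000e+00  0.00000000e+00  1.00000000e+00]]
top [[375.84937773   0.         257.97050725]
 [  0.         375.84937773 186.55562615]
 [  0.           0.           1.        ]] [-0.09950919  0.          0.          0.          0.        ] [[-3.12665912e-02 -9.75196999e-01  2.19119178e-01  2.93686235e+02]
 [-9.99509966e-01  3.08333631e-02 -5.39736573e-03 -7.94223224e+01]
 [-1.49268631e-03 -2.19180559e-01 -9.75683173e-01  1.33256227e+03]
 [ 0.00000000e+00  0.00000000e+00  0.00000000e+00  1.00000000e+00]]
{'t': 0.1, 'qpos': array([-1.22598918e+00,  4.23761099e-01,  1.63059392e+00,  1.24328851e-05,
        1.08858802e+00, -1.90019280e-02]), 'qvel': array([-5.41015979e-05, -1.71541422e-03, -1.46184868e-04,  8.26320199e-04,
       -1.21350642e-03, -1.78525338e-03]), 'joint_torque': array([-6.10705574e-04, -5.45614100e+01, -2.74323785e+01,  6.45227102e-02,
        1.87892216e-02, -5.08552466e-05]), 'ee_pos': array([ 222.25139183, -583.60173905,  206.98923468]), 'orientation': array([-3.08844867e+00, -5.68073279e-01,  3.26813732e-04]), 'ft_force': array([ 0.3412696 , -0.37067295, -0.11623056]), 'moment': array([-0.05403388,  0.0294687 ,  0.02851332]), 'width': 87.72599830660216}
```

View pics/side0.png

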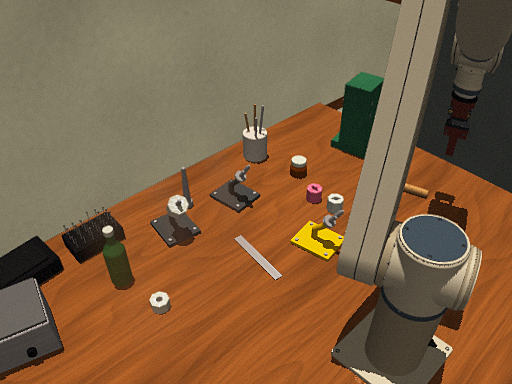

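View pics/top0.png

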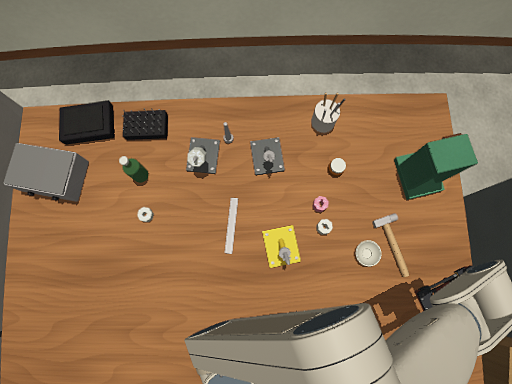

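Side view: the empty dark stand is at about (236,190), the full one at (176,220) and the yellow decoy at (318,240). There are two white candidates, A at side (160,302) / top (145,214) and B at side (335,203) / top (325,227), plus a pink look-alike at side (314,193). I'll enlarge these in one montage to see which has the slot.

Run:
```python
import cv2,numpy as np
s=cv2.imread("pics/side0.png");t=cv2.imread("pics/top0.png")
def c(i,u,v,h,n=380):return cv2.resize(i[v-h:v+h,u-h:u+h],(n,n*1),interpolation=cv2.INTER_CUBIC)
N=260
r1=np.hstack([c(s,160,302,16,N),c(s,335,203,16,N),c(s,236,187,32,N)])
r2=np.hstack([c(t,145,214,13,N),c(t,325,227,13,N),c(t,267,157,26,N)])
cv2.imwrite("pics/m1.png",np.vstack([r1,r2]))
```

```text
(no output)
```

View pics/m1.png

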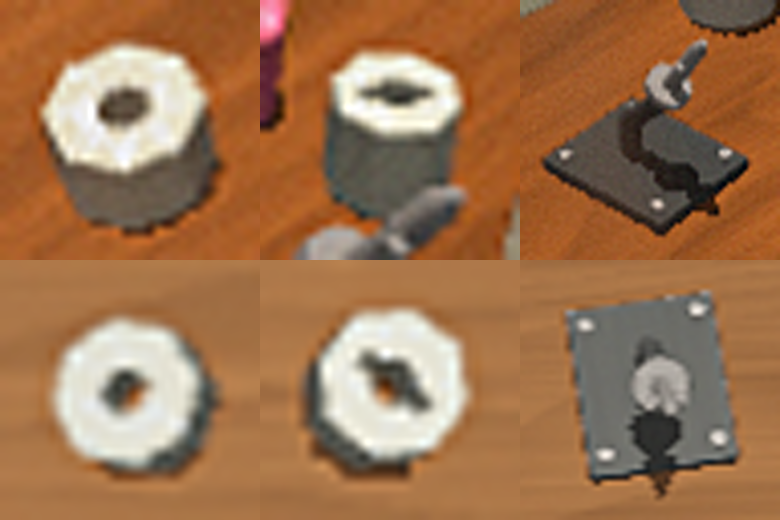

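B, the second column, is the one meant. Its bore has a slot running down-right in the top view and it is the taller block, while A has a plain bore. The empty stand's plate shows its four bolts in the top view and three in the side view. Next I'll measure both.

```bash
cat > h.py <<'E'
import cv2,numpy as np
from scipy.optimize import least_squares
from scipy.spatial.transform import Rotation as R
from workcell import ctrl
CAM={n:ctrl.get_image(n) for n in("side","top")}
def proj(n,P):
    d=CAM[n];M=np.linalg.inv(np.array(d["cam_to_world"]))
    return cv2.projectPoints(np.atleast_2d(P).astype(float),cv2.Rodrigues(M[:3,:3])[0],M[:3,3],np.array(d["K"]),np.array(d["dist"]))[0][:,0]
def blob(n,u,v,thr,h=14):
    g=CAM[n]["img"].min(2)[v-h:v+h+1,u-h:u+h+1]
    k,l,st,c=cv2.connectedComponentsWithStats((g>thr).astype(np.uint8))
    i=min(range(1,k),key=lambda i:np.hypot(*(c[i]-h))if st[i,4]>3 else 99)
    return c[i]+[u-h,v-h],st[i,4]
E
python3 - <<'E'
from h import *
# former B: octagon top face z=44; holes filled by convex hull
obs={}
for n,u,v in(("top",325,226),("side",336,198)):
    g=CAM[n]["img"].min(2)[v-14:v+15,u-14:u+15]
    k,l,st,c=cv2.connectedComponentsWithStats((g>150).astype(np.uint8))
    i=1+np.argmax(st[1:,4]);pts=cv2.findNonZero((l==i).astype(np.uint8));hl=cv2.convexHull(pts);m=cv2.moments(hl)
    obs[n]=np.array([m["m10"]/m["m00"]+u-14,m["m01"]/m["m00"]+v-14]);print(n,obs[n],st[i])
for ns in(["top"],["side"],["top","side"]):
    r=least_squares(lambda p:np.concatenate([proj(n,[p[0],p[1],44])[0]-obs[n] for n in ns]),[500,-250]);print(ns,r.x,r.fun)
# slot direction: dark pixels inside hull, top
F=r.x
def slot(th): return [proj("top",[F[0]+s*14.5*np.cos(th),F[1]+s*14.5*np.sin(th),44])[0] for s in(1,-1)]
gt=cv2.GaussianBlur(CAM["top"]["img"],(0,0),.6).min(2).astype(np.float32)
from scipy.ndimage import map_coordinates as mc
for th in np.radians(np.arange(0,180,10)):
    P=np.array([[F[0]+s*np.cos(th),F[1]+s*np.sin(th),44] for s in(-14,-12,-10,10,12,14)]);q=proj("top",P);q2=proj("side",P)
    print(int(round(np.degrees(th))),mc(gt,[q[:,1],q[:,0]],order=1).mean().round(),mc(CAM["side"]["img"].min(2).astype(np.float32),[q2[:,1],q2[:,0]],order=1).mean().round(),end=" | ")
print()
# stand
T=np.array([[241+(x-520)/5-.4,131+(y-260)/5-.4] for x,y in((585,325),(697,309),(605,454),(718,438))]) # back-left, back-right, front-left, front-right
S=np.array([[204+(x-520)/4.0625-.4,155+y/4.0625-.4] for x,y in((565,155),(657,204),(733,161))])
for n,A in(("top",T),("side",S)):
    for j in range(len(A)):
        try:
            c,a=blob(n,int(round(A[j][0])),int(round(A[j][1])),110,4)
            print(n,A[j].round(1),c.round(1),a)
            if a<20 and np.hypot(*(c-A[j]))<1.2:A[j]=c
        except Exception as e:print(e)
def bolts(p):
    c,s=np.cos(p[2]),np.sin(p[2])
    return np.array([[p[0]+c*x-s*y,p[1]+s*x+c*y,13] for x,y in((p[3],p[4]),(p[3],-p[4]),(-p[3],p[4]),(-p[3],-p[4]))])
def f(p):
    B=bolts(p);t=proj("top",B)-T;s=proj("side",B)
    return np.concatenate([t.ravel(),s.ravel()])
# side identity: print predicted from top only
r=least_squares(lambda p:(proj("top",bolts(p))-T).ravel(),[750,-100,0,55,45]);print(r.x,r.fun.round(2))
p=r.x;pr=proj("side",bolts(p));print("side pred",pr.round(1),"meas",S.round(1))
idx=[np.argmin(np.hypot(*(pr-s).T)) for s in S]
r=least_squares(lambda p:np.concatenate([(proj("top",bolts(p))-T).ravel(),(proj("side",bolts(p))[idx]-S).ravel()]),p);p=r.x;print(p,r.fun.round(2))
c,s=np.cos(p[2]),np.sin(p[2]);X=np.array([c,s,0])
O=np.array([p[0],p[1],0])-10*X;seat=O-20*X+[0,0,100];ax=-X*np.cos(np.radians(58))+[0,0,np.sin(np.radians(58))]
for k in(0,65):print(k,(seat+k*ax).round(1),proj("side",seat+k*ax).round(1),proj("top",seat+k*ax).round(1))
E
```

```text
top [324.93708609 225.81236203] [  7   7  15  15 136]
side [335.29815745 198.01507538] [ 6 10 16  9 96]
['top'] [ 437.16351987 -312.91905035] [5.68434189e-14 8.52651283e-14]
['side'] [ 436.81407084 -312.65465849] [5.68434189e-14 2.84217094e-14]
['top', 'side'] [ 437.02442456 -312.85055276] [-0.01704504  0.04088038 -0.01319986 -0.05731015]
0 207.0 200.0 | 10 206.0 192.0 | 20 191.0 181.0 | 30 163.0 154.0 | 40 139.0 119.0 | 50 129.0 107.0 | 60 142.0 139.0 | 70 169.0 166.0 | 80 191.0 187.0 | 90 204.0 207.0 | 100 207.0 212.0 | 110 206.0 206.0 | 120 204.0 201.0 | 130 203.0 202.0 | 140 202.0 201.0 | 150 202.0 199.0 | 160 204.0 199.0 | 170 207.0 202.0 | 
top [253.6 143.6] [253.5 143.2] 10
top [276.  140.4] [275.9 140.1] 10
top [257.6 169.4] [257.3 169.1] 11
top [280.2 166.2] [280.9 166.5] 15
side [214.7 192.8] [214.8 192.4] 5
side [237.3 204.8] [237.2 204.6] 5
side [256.  194.2] [253.8 192.4] 5
[ 7.09143010e+02 -1.23246652e+02  1.12260853e-01  5.08726730e+01
  4.26732624e+01] [-0.05 -0.01  0.34 -0.04  0.1   0.36 -0.38 -0.32]
side pred [[214.1 192.9]
 [231.4 180.9]
 [236.9 205.5]
 [254.  192.7]] meas [[214.8 192.4]
 [237.2 204.6]
 [256.  194.2]]
[ 7.08018085e+02 -1.24408733e+02  9.84832987e-02  5.17211429e+01
  4.23362375e+01] [ 0.5  -0.14  0.76  0.16  0.34  0.73 -0.28  0.38 -0.32  0.13  0.16  1.
 -1.4  -1.17]
0 [ 678.2 -127.4  100. ] [[240.6 175.2]] [[269.  155.5]]
65 [ 643.9 -130.7  155.1] [[248.5 165. ]] [[270.9 160.5]]
```

Run:
```python
from h import *
T=np.array([[253.5,143.2],[275.9,140.1],[257.3,169.1],[280.2,166.2]]);S=np.array([[214.8,192.4],[237.2,204.6],[253.8,192.4]])
def bolts(p):
    c,s=np.cos(p[2]),np.sin(p[2])
    return np.array([[p[0]+c*x-s*y,p[1]+s*x+c*y,13] for x,y in((p[3],p[4]),(p[3],-p[4]),(-p[3],p[4]),(-p[3],-p[4]))])
def pts(p):
    X=np.array([np.cos(p[2]),np.sin(p[2]),0]);seat=np.array([p[0],p[1],100])-30*X
    return seat,-X*np.cos(np.radians(58))+[0,0,np.sin(np.radians(58))],X
def f(p):
    s,a,_=pts(p)
    return np.concatenate([(proj("top",bolts(p))-T).ravel(),(proj("side",bolts(p))[[0,2,3]]-S).ravel(),(proj("side",s+65*a)[0]-[248.4,165.4])])
r=least_squares(f,[708,-124,.1,51,42],loss="soft_l1",f_scale=.3);p=r.x;print(p,f(p).round(2))
s,a,X=pts(p);print("seat",s,"tip",s+65*a)
Y=np.cross([0,0,1],X)
def crop(n,u,v,h,ov):
    N=390;k=N/(2*h);i=cv2.resize(CAM[n]["img"][v-h:v+h,u-h:u+h],(N,N),interpolation=cv2.INTER_CUBIC)
    if ov:
        for P in(s,s+34*a,s+65*a,s+19*Y,s-19*Y):
            q=((proj(n,P)[0]+.5-[u-h,v-h])*k).astype(int);cv2.circle(i,tuple(map(int,q)),2,(0,0,255),-1)
    return i
cv2.imwrite("pics/m2.png",np.hstack([crop("top",270,158,15,1),crop("side",243,172,15,1)]))
cv2.imwrite("pics/m3.png",np.hstack([crop("top",282,246,26,0),crop("side",320,235,32,0)]))
```

```text
[ 7.09247815e+02 -1.23630331e+02  1.12611376e-01  5.03269316e+01
  4.13724349e+01] [ 0.42  0.05  0.11  0.12  0.51  0.13  0.08 -0.11 -0.26  0.27 -0.11  0.56
 -0.1   0.39 -0.18 -0.6 ]
seat [ 679.43783411 -127.00153669  100.        ] tip [ 645.21125372 -130.87221461  155.12312625]
```

View pics/m2.png

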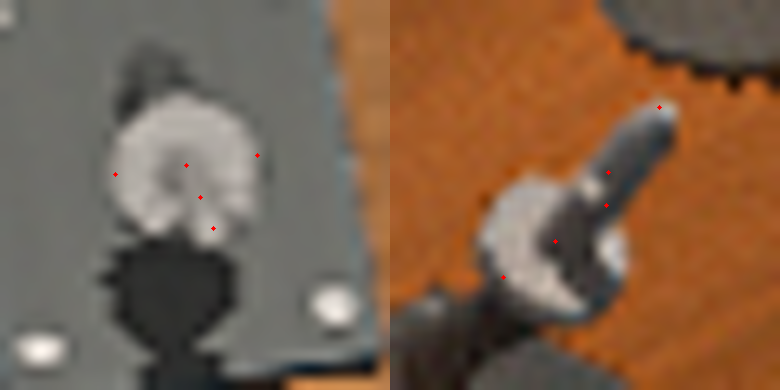

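View pics/m3.png

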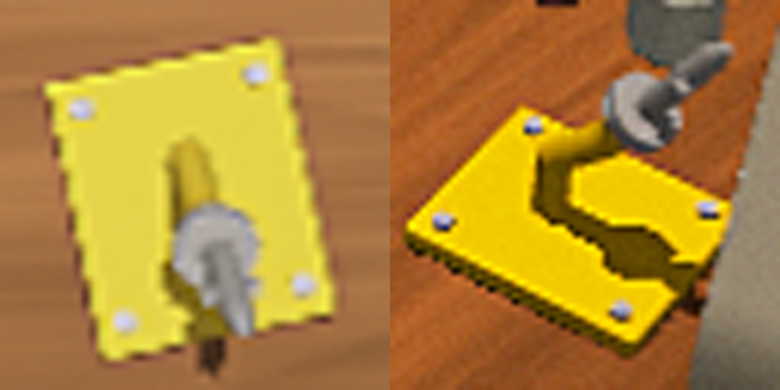

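The side crop puts the peg tip at (668,108), about 0.7 px from prediction, and the flange matches in both views. A short pin stub shows at (592,187), but its angle can't be read. The yellow decoy's peg tip is near the former, so I'll check clearance and work out the moves.

```bash
cat >> h.py <<'E'
def Rtool(z,y):
    z=np.array(z)/np.linalg.norm(z);y=np.array(y)-np.dot(y,z)*z;y/=np.linalg.norm(y);return np.stack([np.cross(y,z),y,z],1)
def rel(P0,R0,P1,R1):
    r=R.from_matrix(R0.T@R1).as_rotvec(degrees=True)
    print("turn first deg",r.round(2),"then shift cm",(R1.T@(np.array(P1)-P0)/10).round(3))
A=.1126;X=np.array([np.cos(A),np.sin(A),0]);Y=np.array([-X[1],X[0],0])
ax=-X*np.cos(np.radians(58))+np.array([0,0,np.sin(np.radians(58))])
seat=np.array([679,-127.5,100.])
F=np.array([437,-312.8,0]);SL=np.radians(48.5)
def now():
    o=ctrl.get_obs();return o,np.array(o["ee_pos"]),R.from_rotvec(o["orientation"]).as_matrix()
E
python3 - <<'E'
from h import *
r=least_squares(lambda P:np.concatenate([proj("top",P)[0]-[288.2,263.5],proj("side",P)[0]-[342.8,209.9]]),[350,-200,155]);print("yellow tip",r.x,r.fun)
o,P,M=now()
for a in(-41.5,48.5,3.5,93.5):
    for s in(0,180):
        b=np.radians(a+s);print(a+s);rel(P,M,[F[0],F[1],120],Rtool([0,0,-1],[np.cos(b),np.sin(b),0]))
E
```

```text
yellow tip [ 312.50383276 -171.1467096   156.10059808] [-0.09639647 -0.13151942  0.14308164  0.01668834]
-41.5
turn first deg [-1.000e-02 -0.000e+00 -2.765e+01] then shift cm [34.532 -1.895  8.756]
138.5
turn first deg [-0.0000e+00  2.0000e-02  1.5235e+02] then shift cm [-34.532   1.895   8.756]
48.5
turn first deg [-1.0000e-02 -1.0000e-02 -1.1765e+02] then shift cm [ 1.895 34.532  8.756]
228.5
turn first deg [-1.000e-02  1.000e-02  6.235e+01] then shift cm [ -1.895 -34.532   8.756]
3.5
turn first deg [-1.000e-02 -1.000e-02 -7.265e+01] then shift cm [25.758 23.078  8.756]
183.5
turn first deg [-1.0000e-02  1.0000e-02  1.0735e+02] then shift cm [-25.758 -23.078   8.756]
93.5
turn first deg [-0.0000e+00 -2.0000e-02 -1.6265e+02] then shift cm [-23.078  25.758   8.756]
273.5
turn first deg [-1.000e-02  0.000e+00  1.735e+01] then shift cm [ 23.078 -25.758   8.756]
```

Request:
apply_moves([
  [[0,0,0,0,0,-6.9,1],[0,0,0,0,0,-6.9,1],[0,0,0,0,0,-6.9,1],[0,0,0,0,0,-6.9,1],[4.3,-0.24,0.5,0,0,0,1],[4.3,-0.24,0.5,0,0,0,1],[4.3,-0.24,0.5,0,0,0,1],[4.3,-0.24,0.5,0,0,0,1],[4.3,-0.24,0.5,0,0,0,1],[4.3,-0.24,0.5,0,0,0,1],[4.3,-0.24,0.5,0,0,0,1],[4.3,-0.24,0.5,0,0,0,1]],
])

```text
t: 1.6
ee_pos: [437.2, -312.6, 167.7]
orientation: [2.865, 1.289, 0.0]
ft_force: [1.5, -0.1, 0.5]
width: 87.4
```

Request:
apply_moves([
  [[0,0,0,0,0,0,1]],
])

```text
t: 1.7
ee_pos: [438.3, -310.3, 167.2]
orientation: [-2.861, -1.295, -0.001]
ft_force: [-1.0, -0.2, 0.1]
width: 88.1
```

Run:
```python
from h import *
o,P,M=now();print(o["t"],P,o["qpos"])
b=np.radians(-41.5);rel(P,M,[F[0],F[1],21],Rtool([0,0,-1],[np.cos(b),np.sin(b),0]))
g=CAM["top"]["img"];i=g[190:270,290:370];cv2.imwrite("pics/t2.png",cv2.resize(i,(480,480),interpolation=cv2.INTER_CUBIC))
```

```text
1.8 [ 436.64525204 -313.31672108  167.65989488] [-6.44394941e-01  3.48435227e-01  1.85542793e+00 -3.28424946e-04
  9.37871047e-01  7.85771755e-02]
turn first deg [-0.01  0.02  0.09] then shift cm [ 6.2000e-02 -8.0000e-03  1.4666e+01]
```

Request:
apply_moves([
  [[0.02,0,2.7,0,0,0,1],[0,0,2.7,0,0,0,1],[0,0,2.7,0,0,0,1],[0,0,2.0,0,0,0,1],[0,0,1.5,0,0,0,1],[0,0,1.5,0,0,0,1],[0,0,1.0,0,0,0,1],[0,0,0.5,0,0,0,1],[0,0,0,0,0,0,1],[0,0,0,0,0,0,0.4],[0,0,0,0,0,0,0.4],[0,0,0,0,0,0,0.4]],
])

```text
t: 3.0
ee_pos: [436.8, -314.0, 22.3]
orientation: [2.864, 1.289, 0.001]
ft_force: [0.1, -0.1, -0.4]
width: 67.2
```

Request:
apply_moves([
  [[0,0,0,0,0,0,0.4],[0,0,0,0,0,0,0.4],[0,0,0,0,0,0,0.3]],
])

```text
t: 3.3
ee_pos: [436.5, -313.8, 21.9]
orientation: [2.865, 1.289, 0.0]
ft_force: [-0.1, 0.6, 2.1]
width: 47.3
```

Request:
apply_moves([
  [[0,0,-1,0,0,0,0.3],[0,0,-2.5,0,0,0,0.3],[0,0,-2.5,0,0,0,0.3],[0,0,-2.5,0,0,0,0.3],[0,0,-2.5,0,0,0,0.3],[0,0,-2.5,0,0,0,0.3],[0,0,-2.5,0,0,0,0.3],[0,0,-2.5,0,0,0,0.3],[0,0,-2.5,0,0,0,0.3],[0,0,0,0,0,0,0.3]],
])

```text
t: 4.3
ee_pos: [437.9, -314.9, 235.5]
orientation: [2.86, 1.287, 0.005]
ft_force: [1.3, -0.7, -1.2]
width: 47.6
```

Run:
```python
from h import *
o,P,M=now();print(o["t"],P,o["qpos"],o["ft_force"],o["width"])
rel(P,M,seat+115*ax,Rtool(-ax,X))
cv2.imwrite("pics/s3.png",cv2.resize(CAM["side"]["img"][60:260,280:440],(640,800))[:600])
```

```text
4.4 [ 436.2158662  -313.63541287  231.83599369] [-6.45509415e-01  2.65232098e-01  1.80258954e+00 -2.22025087e-07
  1.07300879e+00  7.97069731e-02] [-0.41205342  0.34899902 -1.53198487] 47.47359120622998
turn first deg [-30.04  13.41 -46.71] then shift cm [15.768 15.246 13.573]
```

Request:
apply_moves([
  [[0,0,0,-3.755,1.676,-5.839,0.3],[0,0,0,-3.755,1.676,-5.839,0.3],[0,0,0,-3.755,1.676,-5.839,0.3],[0,0,0,-3.755,1.676,-5.839,0.3],[0,0,0,-3.755,1.676,-5.839,0.3],[0,0,0,-3.755,1.676,-5.839,0.3],[0,0,0,-3.755,1.676,-5.839,0.3],[0,0,0,-3.755,1.676,-5.839,0.3]],
])

```text
t: 5.2
ee_pos: [435.3, -312.2, 229.6]
orientation: [1.859, 2.007, 0.563]
ft_force: [0.3, 0.5, -0.4]
width: 47.8
```

Request:
apply_moves([
  [[1.7,1.7,1.5,0,0,0,0.3],[1.7,1.7,1.5,0,0,0,0.3],[1.7,1.7,1.5,0,0,0,0.3],[1.7,1.7,1.5,0,0,0,0.3],[1.7,1.7,1.5,0,0,0,0.3],[1.7,1.7,1.5,0,0,0,0.3],[1.7,1.7,1.5,0,0,0,0.3],[1.7,1.7,1.5,0,0,0,0.3],[1.7,1.7,1.5,0,0,0,0.3],[0,0,0,0,0,0,0.3],[0,0,0,0,0,0,0.3]],
])

```text
t: 6.3
ee_pos: [623.1, -143.8, 192.9]
orientation: [1.863, 2.007, 0.559]
ft_force: [0.1, -0.1, -1.7]
width: 47.4
```

Run:
```python
from h import *
o,P,M=now();print(o["t"],P,o["qpos"],o["ft_force"],o["width"])
rel(P,M,seat+105*ax,Rtool(-ax,X))
def crop(n,u,v,h,w=390):return cv2.resize(CAM[n]["img"][v-h:v+h,u-h:u+h],(w,w),interpolation=cv2.INTER_CUBIC)
cv2.imwrite("pics/m4.png",np.hstack([crop("top",270,158,30),crop("side",247,165,30)]))
```

```text
6.4 [ 622.9897012  -144.87771177  193.77582594] [-0.36255528  0.30725173  1.97541672  0.56586726  0.43654059 -0.90099984] [ 0.44166535  0.00491539 -0.92989811] 47.449069616565225
turn first deg [-1.56  0.35 -2.19] then shift cm [ 1.097 -0.084  0.505]
```

View pics/m4.png

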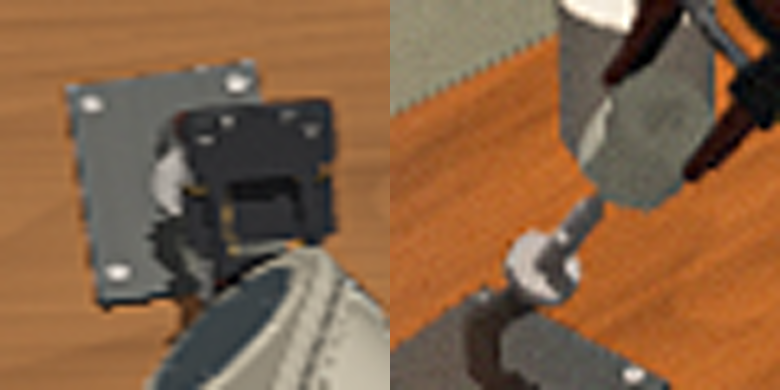

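The block is held with its underside (and bore) facing down and the peg tip just below-left of it at crop (597,200). I'll align on the axis now.

Request:
apply_moves([
  [[0,0,0,-1.56,0.35,-2.19,0.3],[0.55,-0.04,0.1,0,0,0,0.3],[0.55,-0.04,0.1,0,0,0,0.3],[0,0,0,0,0,0,0.3],[0,0,0,0,0,0,0.3]],
])

```text
t: 6.9
ee_pos: [623.4, -133.6, 192.9]
orientation: [1.804, 2.021, 0.581]
ft_force: [0.9, 0.1, -0.7]
width: 47.6
```

Run:
```python
from h import *
Ps=[];Ms=[]
for k in range(10):
    o,P,M=now();Ps.append(P);Ms.append(o["orientation"]);ctrl.get_image("top")
P=np.mean(Ps,0);M=R.from_rotvec(np.mean(Ms,0)).as_matrix();print(o["t"],P,np.std(Ps,0),o["ft_force"],o["width"])
rel(P,M,seat+105*ax,Rtool(-ax,X))
# overlay: octagon bottom face predicted from measured tool pose, and peg axis line
i=CAM["side"]["img"];h=24;u,v=250,160;k=24
j=cv2.resize(i[v-12:v+12,u-16:u+16],(768,576),interpolation=cv2.INTER_CUBIC)
def dot(Q,c):
    for q in proj("side",Q):
        q=((q+.5-[u-16,v-12])*k).astype(int);cv2.circle(j,(int(q[0]),int(q[1])),2,c,-1)
for hh,c in((22,(0,0,255)),(-22,(0,255,255))):
    dot([P+M@np.array([26*np.cos(t),26*np.sin(t),hh]) for t in np.radians(22.5+45*np.arange(8))],c)
dot([P+M@np.array([0,0,22])],(255,0,255))
dot([seat+s*ax for s in(0,34,65,83)],(0,255,0))
cv2.imwrite("pics/m5.png",j)
```

```text
7.45 [ 623.43665036 -133.73820674  192.79743902] [0.07768224 0.01994189 0.09142382] [ 0.23445397 -0.77836968  0.30721896] 47.46556975735531
turn first deg [0.11 0.03 0.04] then shift cm [-0.004 -0.176  0.333]
```

View pics/m5.png

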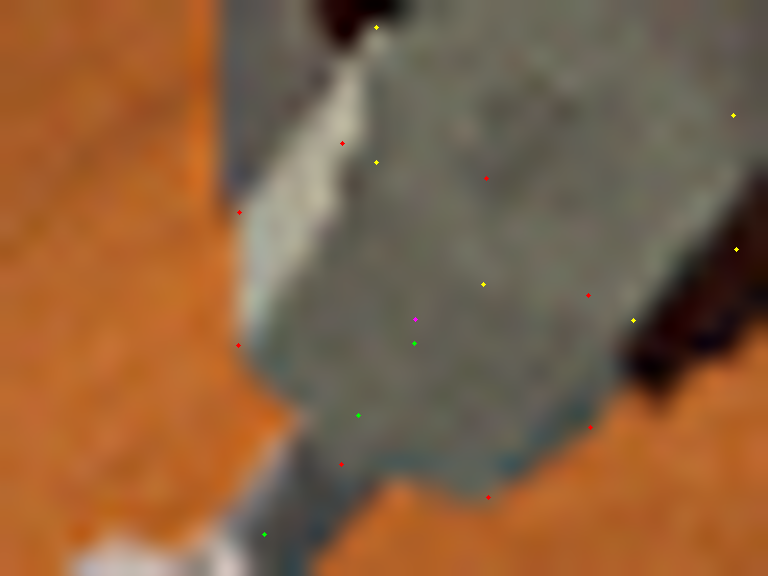

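The silhouette matches the predicted octagon. The peg axis shows about 15 px of zoom (about 1.5 mm) to the right of prediction, so I'll bias the entry half that way and go on gently.

Request:
apply_moves([
  [[-0.08,-0.24,0.5,0,0,0,0.3],[0,0,0.5,0,0,0,0.3],[0,0,0.5,0,0,0,0.3],[0,0,0.5,0,0,0,0.3],[0,0,0.3,0,0,0,0.3],[0,0,0.3,0,0,0,0.3],[0,0,0,0,0,0,0.3],[0,0,0,0,0,0,0.3]],
])

```text
t: 8.3
ee_pos: [635.2, -133.1, 169.4]
orientation: [1.804, 2.021, 0.581]
ft_force: [-0.8, 0.3, -0.9]
width: 47.6
```

```bash
cat >> h.py <<'E'
def st(n=6):
    o=[ctrl.get_obs()]
    for _ in range(n):ctrl.get_image("top");o.append(ctrl.get_obs())
    P=np.mean([a["ee_pos"] for a in o],0);M=R.from_rotvec(o[-1]["orientation"]).as_matrix();d=P-seat
    B=Rtool(-ax,X)
    f=np.mean([a["ft_force"] for a in o],0);m=np.mean([a["moment"] for a in o],0)
    print("t",o[-1]["t"],"along",(d@ax).round(2),"lat x,y",(d@B[:,0]).round(2),(d@B[:,1]).round(2),"turn",R.from_matrix(B.T@M).as_rotvec(degrees=True).round(1),"F tool",(M.T@f).round(2),"M",(M.T@m).round(3),"q",o[-1]["qpos"].round(2),"w",o[-1]["width"].round(1))
E
python3 -c "
from h import *
st()"
```

```text
Traceback (most recent call last):
  File "h.py", line 31, in st
    print("t",o[-1]["t"],"along",(d@ax).round(2),"lat x,y",(d@B[:,0]).round(2),(d@B[:,1]).round(2),"turn",R.from_matrix(B.T@M).as_rotvec(degrees=True).round(1),"F tool",(M.T@f).round(2),"M",(M.T@m).round(3),"q",o[-1]["qpos"].round(2),"w",o[-1]["width"].round(1))
                                                                                                                                                                                                                                              ^^^^^^^^^^^^^^^^^^^^
AttributeError: 'float' object has no attribute 'round'
```

Request:
apply_moves([
  [[0,0,0.3,0,0,0,0.3],[0,0,0.3,0,0,0,0.3],[0,0,0.3,0,0,0,0.3],[0,0,0,0,0,0,0.3],[0,0,0,0,0,0,0.3]],
])

```text
t: 9.2
ee_pos: [639.9, -132.6, 161.5]
orientation: [1.804, 2.021, 0.581]
ft_force: [-0.0, 0.6, -0.7]
width: 47.6
```

```bash
sed -i 's/o\[-1\]\["width"\].round(1)/round(o[-1]["width"],1)/' h.py; python3 -c "
from h import *
st()"
```

```text
t 9.6 along 73.36 lat x,y -0.74 -0.64 turn [-0.1 -0.  -0. ] F tool [-0.09 -0.72  0.88] M [ 0.256 -0.039 -0.028] q [-0.34  0.38  1.99  0.74  0.35 -1.09] w 47.2
```

Free sliding confirmed, since only the former's weight of about 1.1 N is felt. Now I'll turn to one end of the search range and come down close to the pin.

Request:
apply_moves([
  [[0,0,0,0,0,-7.5,0.3],[0,0,0,0,0,-7.5,0.3],[0,0,0,0,0,-7.5,0.3],[0,0,0,0,0,-7.5,0.3],[0,0,0,0,0,-7.5,0.3],[0,0,0,0,0,-7.5,0.3],[0,0,0.4,0,0,0,0.3],[0,0,0.4,0,0,0,0.3],[0,0,0.4,0,0,0,0.3],[0,0,0,0,0,0,0.3]],
])

```text
t: 10.6
ee_pos: [646.5, -131.9, 151.1]
orientation: [0.865, 2.471, 0.327]
ft_force: [1.4, -0.4, -1.0]
width: 47.5
```

Request:
apply_moves([
  [[0,0,0.1,0,0,0,0.3],[0,0,0.1,0,0,0,0.3],[0,0,0.1,0,0,0,0.3],[0,0,0,0,0,0,0.3],[0,0,0,0,0,0,0.3]],
])

```text
t: 11.1
ee_pos: [647.8, -131.8, 149.3]
orientation: [0.863, 2.471, 0.326]
ft_force: [-2.3, -0.3, 1.4]
width: 47.6
```

```bash
python3 -c "
from h import *
st()"
```

```text
t 11.5 along 58.41 lat x,y -0.76 -0.59 turn [ -0.1  -0.1 -45. ] F tool [ 0.01 -0.33 -3.3 ] M [0.125 0.15  0.005] q [-0.33  0.41  1.98  0.77  0.33 -1.91] w 47.7
```

Contact with the pin: about 4 N net at 58.4 mm, as expected. Now I'll turn in steps.

Request:
apply_moves([
  [[0,0,0.03,0,0,2.5,0.3],[0,0,0,0,0,2.5,0.3],[0,0,0,0,0,0,0.3],[0,0,0,0,0,0,0.3]],
])

```text
t: 11.9
ee_pos: [648.0, -131.8, 148.8]
orientation: [0.971, 2.438, 0.356]
ft_force: [-2.7, -0.2, 3.6]
width: 47.5
```

Request:
apply_moves([
  [[0,0,0,0,0,2.5,0.3],[0,0,0,0,0,2.5,0.3],[0,0,0,0,0,0,0.3],[0,0,0,0,0,0,0.3]],
])

```text
t: 12.3
ee_pos: [648.0, -131.7, 148.8]
orientation: [1.08, 2.401, 0.386]
ft_force: [-2.7, 0.4, 2.8]
width: 47.6
```

```bash
python3 -c "
from h import *
st(3)"
```

```text
t 12.55 along 57.99 lat x,y -0.71 -0.73 turn [ -0.1  -0.1 -35.1] F tool [ 0.95 -0.9  -3.73] M [0.249 0.167 0.036] q [-0.33  0.41  1.98  0.77  0.33 -1.74] w 47.8
```

Request:
apply_moves([
  [[0,0,0,0,0,2.5,0.3],[0,0,0,0,0,2.5,0.3],[0,0,0,0,0,0,0.3],[0,0,0,0,0,0,0.3]],
])

```text
t: 12.95
ee_pos: [647.9, -131.7, 148.8]
orientation: [1.188, 2.36, 0.415]
ft_force: [-3.0, -0.3, 3.2]
width: 47.7
```

Request:
apply_moves([
  [[0,0,0,0,0,2.5,0.3],[0,0,0,0,0,2.5,0.3],[0,0,0,0,0,0,0.3],[0,0,0,0,0,0,0.3]],
])

```text
t: 13.35
ee_pos: [648.0, -131.7, 148.8]
orientation: [1.294, 2.314, 0.444]
ft_force: [-2.9, -0.6, 2.0]
width: 47.9
```

Still on the pin at -25° (about 4 N). I'll keep going.

Request:
apply_moves([
  [[0,0,0,0,0,2.5,0.3],[0,0,0,0,0,2.5,0.3],[0,0,0,0,0,0,0.3],[0,0,0,0,0,0,0.3]],
])

```text
t: 13.75
ee_pos: [648.0, -131.7, 148.8]
orientation: [1.399, 2.264, 0.473]
ft_force: [-3.9, -0.4, 3.0]
width: 47.7
```

Request:
apply_moves([
  [[0,0,0,0,0,2.5,0.3],[0,0,0,0,0,2.5,0.3],[0,0,0,0,0,0,0.3],[0,0,0,0,0,0,0.3]],
])

```text
t: 14.15
ee_pos: [647.9, -131.7, 148.8]
orientation: [1.502, 2.21, 0.5]
ft_force: [-2.6, 0.4, 2.9]
width: 47.8
```

Request:
apply_moves([
  [[0,0,0,0,0,2.5,0.3],[0,0,0,0,0,2.5,0.3],[0,0,0,0,0,0,0.3],[0,0,0,0,0,0,0.3]],
])

```text
t: 14.55
ee_pos: [648.0, -131.7, 148.8]
orientation: [1.604, 2.152, 0.528]
ft_force: [-3.4, -0.3, 2.0]
width: 47.6
```

Request:
apply_moves([
  [[0,0,0,0,0,2.5,0.3],[0,0,0,0,0,2.5,0.3],[0,0,0,0,0,0,0.3],[0,0,0,0,0,0,0.3]],
])

```text
t: 14.95
ee_pos: [648.0, -131.7, 148.8]
orientation: [1.704, 2.089, 0.554]
ft_force: [-1.6, -0.6, 1.5]
width: 47.6
```

```bash
python3 -c "
from h import *
st(4)"
```

```text
t 15.25 along 57.99 lat x,y -0.71 -0.66 turn [-0.1 -0.  -5.1] F tool [ 0.54 -1.21 -3.12] M [ 0.36   0.043 -0.03 ] q [-0.33  0.41  1.98  0.77  0.33 -1.22] w 47.7
```

Request:
apply_moves([
  [[0,0,0,0,0,2.5,0.3],[0,0,0,0,0,2.5,0.3],[0,0,0,0,0,0,0.3],[0,0,0,0,0,0,0.3]],
])

```text
t: 15.65
ee_pos: [648.2, -131.8, 148.8]
orientation: [1.803, 2.022, 0.58]
ft_force: [-0.6, 0.2, -1.4]
width: 47.2
```

Request:
apply_moves([
  [[0,0,0,0,0,2.5,0.3],[0,0,0,0,0,2.5,0.3],[0,0,0,0,0,0,0.3],[0,0,0,0,0,0,0.3]],
])

```text
t: 16.05
ee_pos: [648.0, -131.7, 148.8]
orientation: [1.898, 1.952, 0.605]
ft_force: [-0.3, 0.2, -1.2]
width: 47.4
```

The force dropped to just the former's weight at 0° and stays so at +5°, so the slot is over the pin. I'll back off to about 3.5° and slide on gently.

Request:
apply_moves([
  [[0,0,0,0,0,-1.5,0.3],[0,0,0.2,0,0,0,0.3],[0,0,0.2,0,0,0,0.3],[0,0,0.2,0,0,0,0.3],[0,0,0,0,0,0,0.3],[0,0,0,0,0,0,0.3]],
])

```text
t: 16.65
ee_pos: [651.1, -131.3, 143.6]
orientation: [1.872, 1.972, 0.598]
ft_force: [0.5, -0.9, -0.6]
width: 47.4
```

```bash
python3 -c "
from h import *
st(4)"
```

```text
t 16.95 along 52.03 lat x,y -0.73 -0.61 turn [-0.1 -0.   3.5] F tool [ 0.19 -0.38  1.07] M [ 0.232 -0.072 -0.011] q [-0.33  0.42  1.97  0.79  0.32 -1.08] w 47.4
```

Request:
apply_moves([
  [[0,0,0.4,0,0,0,0.3],[0,0,0.4,0,0,0,0.3],[0,0,0.4,0,0,0,0.3],[0,0,0.4,0,0,0,0.3],[0,0,0.4,0,0,0,0.3],[0,0,0.4,0,0,0,0.3],[0,0,0.2,0,0,0,0.3],[0,0,0,0,0,0,0.3],[0,0,0,0,0,0,0.3]],
])

```text
t: 17.85
ee_pos: [664.9, -129.8, 121.7]
orientation: [1.871, 1.972, 0.598]
ft_force: [-0.6, -0.2, -0.9]
width: 47.3
```

```bash
python3 -c "
from h import *
st(4)"
```

```text
t 18.15 along 26.14 lat x,y -0.77 -0.49 turn [-0.1 -0.   3.5] F tool [-0.43 -0.06  0.85] M [ 0.257 -0.062 -0.037] q [-0.32  0.47  1.95  0.86  0.3  -1.15] w 47.4
```

Request:
apply_moves([
  [[0,0,0.2,0,0,0,0.3],[0,0,0.1,0,0,0,0.3],[0,0,0.1,0,0,0,0.3],[0,0,0.1,0,0,0,0.3],[0,0,0,0,0,0,0.3],[0,0,0,0,0,0,0.3]],
])

```text
t: 18.75
ee_pos: [667.5, -129.6, 117.6]
orientation: [1.871, 1.972, 0.598]
ft_force: [-3.1, -1.2, 2.4]
width: 47.6
```

```bash
python3 -c "
from h import *
st(4)"
```

```text
t 19.05 along 21.08 lat x,y -0.81 -0.61 turn [-0.1 -0.   3.5] F tool [-1.07 -1.39 -3.98] M [ 0.465 -0.145 -0.005] q [-0.31  0.48  1.95  0.88  0.29 -1.16] w 47.8
```

Seated on the flange: 4.9 N net at 21.1 mm, so the spring is just taking up. I'll ease off, open and check.

Request:
apply_moves([
  [[0,0,-0.06,0,0,0,0.3],[0,0,0,0,0,0,0.3],[0,0,0,0,0,0,0.65],[0,0,0,0,0,0,0.9],[0,0,0,0,0,0,0.9],[0,0,0,0,0,0,0.9],[0,0,0,0,0,0,0.9],[0,0,0,0,0,0,0.9]],
])

```text
t: 19.85
ee_pos: [667.2, -129.6, 118.0]
orientation: [1.871, 1.972, 0.598]
ft_force: [-0.3, 0.3, 0.6]
width: 79.2
```

Request:
apply_moves([
  [[0,0,-0.5,0,0,0,0.9],[0,0,-1,0,0,0,0.9],[0,0,-1,0,0,0,0.9],[0,0,-1.5,0,0,0,0.9],[0,0,-1.5,0,0,0,0.9],[0,0,-1.5,0,0,0,0.9],[0,0,-2,0,0,0,0.9],[0,0,-2.5,0,0,0,0.9],[0,0,-2.5,0,0,0,0.9],[0,0,-2.5,0,0,0,0.9],[0,0,0,0,0,0,0.9],[0,0,0,0,0,0,0.9]],
])

```text
t: 21.05
ee_pos: [580.0, -139.7, 258.7]
orientation: [1.87, 1.97, 0.599]
ft_force: [-1.1, -0.4, -0.3]
width: 79.4
```

Run:
```python
from h import *
st(2)
def crop(n,u,v,h,ov):
    k=390/(2*h);i=cv2.resize(CAM[n]["img"][v-h:v+h,u-h:u+h],(390,390),interpolation=cv2.INTER_CUBIC)
    for hh in(0,44):
        for b in np.radians(3.5+22.5+45*np.arange(8)):
            Q=seat+hh*ax+Rtool(-ax,X)@np.array([26*np.cos(b),26*np.sin(b),0])
            q=((proj(n,Q)[0]+.5-[u-h,v-h])*k).astype(int);cv2.circle(i,(int(q[0]),int(q[1])),2,(0,0,255) if hh else (0,255,255),-1)
    return i
cv2.imwrite("pics/m6.png",np.hstack([crop("top",270,158,30,1),crop("side",245,168,20,1)]))
```

```text
t 21.25 along 185.93 lat x,y -0.43 -1.52 turn [-0.   0.   3.5] F tool [ 0.03 -0.58 -0.01] M [ 0.136 -0.017 -0.017] q [-0.4   0.15  2.02  0.53  0.53 -0.85] w 78.8
```

View pics/m6.png

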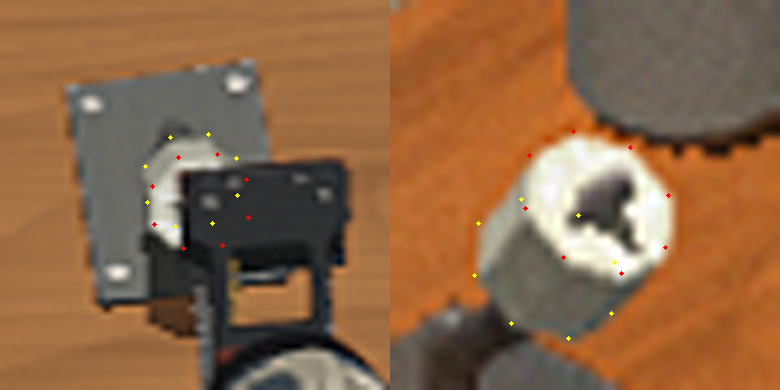

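The side crop shows the former on the peg, with its outline on the predicted home octagons and the peg end and slot showing at (605,200). The gripper is well clear, so I'll hand in.

```bash
python3 -c "
from workcell import ctrl
ctrl.close_job()"
```

```text
the job is handed in; nothing more can be done
```

The slotted white former is on the empty slanted peg, seated against the flange and released. I handed the job in at about 21 s of the 72 s allowed.

- **Finding the pin:** the former stopped on the pin at about 58.4 mm with roughly 4 N. I turned it in 5° steps from -45°. The contact force vanished at 0° and was still gone at +5°, so I slid it on at +3.5° with only its own weight felt.
- **Seating:** it met the flange at about 22 mm. I pressed to about 5 N at 21.1 mm, eased off, opened the fingers and backed off 165 mm.
- **Last checks:** in the final side view the former's outline lies on the predicted home position. The arm felt no contact after backing off. The top view is partly hidden by the gripper, so it confirms less.
- **Disagreement:** the cameras put the peg tip about 1.5 mm from my fitted position. I split the difference, and the former slid on without side load.
- **Other objects:** I saw no sign of contact with anything else, but took no final full-scene picture to confirm it.

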